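# Show all four sides of an enamelled flask to the inspection scope

## Robot

A 6-joint arm with a two-finger parallel gripper is mounted at the origin on the work surface. World frame = base frame: x ahead of the robot, y to its left, z up, the work surface at z = 0. Lengths are in m, angles in rad, forces in N, time in s.
With the tool pointing down it reaches from about 0.25 to 0.8 m from the base axis. Payload 8.5 kg.
Tool frame: the origin (TCP) lies between the finger pads, 19 mm behind the fingertips; this is the grasp point; z points along the fingers, y is the line along which they close (so a half turn about z gives the same grasp; the last joint's range is limited). The gripper opens to 85 mm and grips with 20 to 120 N. Pads are 22 mm wide; open, the fingers measure 114 mm over their backs; the gripper's body (76 mm by 85 mm) begins 54 mm behind the grasp point. The pads swing forward as they close: fully open they stand 13 mm farther back than shut.
Start: joints at [-1.134, 0.238, -0.013, 1.319, 0, 1.571], TCP at [0.222, -0.476, 0.25] pointing down, gripper open.
Joint ranges: [-2.66, 2.66], [-1.03, 1.9], [-1.14, 1.46], [-1.82, 2.27], [-1.45, 1.34], [-3.14, 3.14]. Speed limits (rad/s): [2.22, 2.22, 2.79, 3.14, 3.14, 3.14].

## Interface

Orientations are given as a unit quaternion [x, y, z, w].
In Python, from bench import robot gives the robot as it stands.
- The arm moves only by the tool send_rows, never from a script. Its argument "deltas" is a list of rows, each an object with "translation": the shift along the tool's x, y, z scaled (see below), a list of three; "delta_rot": the turn, a rotation vector about the tool's x, y, z scaled (see below), a list of three; "jaw": the opening, from -1 (shut) to 1 (fully open). In form: [{"translation": [tx, ty, tz], "delta_rot": [ax, ay, az], "jaw": jaw}, ...]. A call has 1 to 12 rows; each row is the pose to reach, as a shift and turn from the pose commanded when the call began, along the tool's axes at that moment, turning the shorter way round; what a row does not reach only later rows make up. The controller multiplies each number of a shift by 25 cm and each number of a turn by 360 degrees. A row lasts 1/8 s, in which the tool goes at most 62.5 mm and 10.7 degrees, less where a joint would pass 70% of its speed; a pose out of reach is approached as far as the arm can. A call with a number of a shift or a turn outside -1 to 1 is refused whole. A call with a gripper value outside its range is refused whole. The fingers move at their own pace and stop on an object; "squeeze" is the grip in N (left out, the last holds). Time passes only in rows, so rows that repeat a pose let the fingers close. It gives the time, the measured TCP pose, the force, the opening and the grip force at its end, in the units of the state.
- robot.observe(): the state, without advancing time (a new reading comes with each control period).
- robot.get_image(name): name is "scene" or "top" or "wrist"; returns a dict with "pixels" (480x640x3 uint8, blue, green, red), "K" (3x3 intrinsics, pixels), "distortion" ([k1, k2, p1, p2, k3] as OpenCV has them; the pictures are not rectified), "camera_from_world" (4x4, takes a point from world to camera coordinates); the wrist camera has in their place "T_tool_cam" (4x4, takes a point from camera to tool coordinates, whose origin is the TCP and whose axes are the flange's). Camera axes: x right, y down, z forward; pixel columns grow to the right and rows downward; lengths in m; the calibration is good to about 2 mm. A picture is of the moment at which its call begins: read the wrist's pose just before it. There is no depth.
- robot.sign_off(): hands the job in; it is judged then, once.
The state is a dict: "time_s": time; "qpos": joint angles; "qvel": joint speeds; "effort": joint torques, N m; "tcp_pos": TCP position; "ee_rot": TCP orientation; "force": force on the tool from outside, world axes, zero at the start; "torque": the same for the moment, N m; "gripper_width": finger opening in m; "gripper_force": force on a finger pad.
Only numpy, scipy, OpenCV 4.12 (cv2) and the standard library are available. Lean on these libraries where they do the work, as an engineer would, in place of code of your own. Each camera call takes 0.05 s, during which the arm holds its last target. There are 200 camera calls.

## Task

Pick up the four-sided enamel flask by its brass neck only and show its four blossoms to the inspection scope in the order red, white, yellow, green: for each, hold the flask upright and still for about a second with that side square to the lens and the blossom's centre about 15 mm straight off the tip of the brass pointer, without touching the scope. Then lower the flask upright onto the middle of the cork disc on the drying board and let go only once it stands there. Leave everything else where it stands.

Things in the scene. Friction and masses are not known exactly. Their poses are not given: they have to be found in the camera images.
- flask: the four-sided blue cloisonne flask (0.2 to 0.36 kg), standing upright. Origin: centre of its underside; z up. Enamel body 40 mm along x, 60 mm along y, 80 mm tall; above it a plain round brass neck, 28 mm diameter, from 80 to 120 mm height (grip only here, TCP about 107 mm above the underside). A round blossom, 34 mm wide, on each side: red +x, white +y, yellow -x, green -y
- enamel: the blue enamel body of the flask, fixed to it, with the same origin and axes (40 x 60 x 80 mm); fingers must not touch it
- panel_red (a point): centre of the red blossom, on the flask's +x side (20 mm from the flask's axis, 42 mm above its underside)
- panel_white (a point): centre of the white blossom, on the flask's +y side (30 mm from the axis, 42 mm above the underside)
- panel_yellow (a point): centre of the yellow blossom, on the flask's -x side (20 mm from the axis, 42 mm above the underside)
- panel_green (a point): centre of the green blossom, on the flask's -y side (30 mm from the axis, 42 mm above the underside)
- scope: the inspection scope, fixed: a level black barrel, 36 mm diameter, with a bright 52 mm ring at its nose (ring top 176 mm), on a post on a dark 110 mm foot. Origin: on the bench below the lens axis, in the foot; its x is level and points out of the lens to where the flask is shown. The nose is 63 mm ahead; a thin brass pointer runs forward 38 mm below the barrel's axis and bends up to its tip
- pointer_tip (a point): tip of the scope's brass pointer, on the lens axis 150 mm above the bench, 120 mm ahead of the scope's origin along its x
- focus (a point): the point of focus, 15 mm beyond the pointer's tip along the scope's x axis, 150 mm above the bench; a blossom's centre belongs here. Same axes as the scope: x points away from the lens
- board: the pale wooden drying board, fixed to the bench, 130 mm along its x, 360 mm along its y, 12 mm thick. Three places in a row along y, 115 mm apart: two hold the teal and the rust jar, the free one has the cork disc. Origin: centre of its underside
- disc: the cork disc, 104 mm in diameter, 6 mm thick, fixed on the drying board in the free place. Origin: centre of its underside, so its top is 6 mm above that (18 mm above the bench)
- jar_teal: a small teal round jar with a brass rim, 60 mm across, 72 mm tall, standing on the drying board; a bystander. Origin: centre of its underside
- jar_rust: a small rust-red round jar with a brass rim, 60 mm across, 72 mm tall, standing on the drying board; a bystander. Origin: centre of its underside
- jar_blue: a blue round jar with pink dots, 66 mm across, 75 mm tall, standing on the bench near the flask; a bystander. Origin: centre of its underside
- bottle: an amber bottle with black cap, 48 mm across, 125 mm tall, standing on the bench near the flask; a bystander. Origin: centre of its underside
- brush_pot: a white pot 72 mm across, 100 mm tall, full of upright brushes and tools that reach 220 mm above the bench and stay within 42 mm of its axis; a tall bystander close to the robot. Origin: centre of its underside
- graver: a wooden-handled hand tool 170 mm long, lying on the bench; a bystander
- scraper: a wooden-handled spatula 190 mm long, lying on the bench; a bystander
- coil_block: a fixed steel block with a copper wire coil on it, 80 x 150 mm, 35 mm tall, at the far side of the bench; in nobody's way. Origin: centre of its underside
Things that resemble listed ones, but are neither listed nor needed, are in the scene too. Of the things like the flask, leave any that is turquoise; of the rest the smaller one is meant.

How it is judged:
By the outcome, as a careful person would: the job done as asked, in the order asked, and still so for the second after the job is handed in, with the robot touching nothing.
It also fails if it takes over 72 s, if anything falls off the work surface, if the arm or the gripper's body presses on something with over 40 N, if the wrist force passes 120 N, or if a joint passes its speed limit or range.

## Working session

There is one attempt and no reset: what is moved stays moved. The work goes in short steps, Python scripts to look and compute and a tool call to move; the robot and the scene stay as the last step left them, time stands still between calls to the robot, and variables do not carry over. Pictures are saved under pics/ and viewed, at most 11 in all, crops included, and the job is handed in when it is done.

Besides the shell and the picture viewer there is one more tool, called after "Emit:" as name(argument=value, ...), one argument or row to a line, values as JSON. send_rows: Moves the arm, as the interface text tells. Its arguments: {"type":"object","properties":{"deltas":{"type":"array","items":{"type":"object","properties":{"translation":{"type":"array","items":{"type":"number","minimum":-1,"maximum":1}},"delta_rot":{"type":"array","items":{"type":"number","minimum":-1,"maximum":1}},"jaw":{"type":"number"}}}},"squeeze":{"type":"number"}},"required":["deltas"]}

```bash
mkdir -p pics; ls
python3 - <<'E'
from bench import robot
import cv2,numpy as np,pickle
o=robot.observe();print(o)
d={}
for n in ("scene","top"):
    r=robot.get_image(n);d[n]=r;cv2.imwrite(f"pics/{n}0.png",r["pixels"])
    print(n,r["K"],r["distortion"],r["camera_from_world"])
r=robot.get_image("wrist");print(r["T_tool_cam"],r["K"])
pickle.dump(d,open("im0.pkl","wb"))
E
```

```text
pics
{'time_s': 0.0, 'qpos': array([-1.13398872e+00,  2.38784346e-01, -1.42368252e-02,  1.31921047e+00,
        4.67923588e-06,  1.57079404e+00]), 'qvel': array([-1.69103674e-03,  2.80296846e-04,  3.41590239e-05, -6.24916574e-04,
       -1.80889712e-03, -4.11947924e-04]), 'effort': array([ 4.28237021e-03, -5.38776541e+01,  3.46436012e+01,  1.83951395e-02,
        3.66641389e-04,  1.13931145e-05]), 'tcp_pos': array([ 0.22193924, -0.47535704,  0.24938253]), 'ee_rot': array([ 9.76244045e-01,  2.16672681e-01, -1.53210959e-04, -7.01115352e-04]), 'force': array([-0.92862902,  0.5598312 ,  0.3199844 ]), 'torque': array([-0.04206878,  0.01204489,  0.0313884 ]), 'gripper_force': 0.0, 'gripper_width': 0.08563006856110082}
scene [[489.13941054   0.         311.93639459]
 [  0.         489.13941054 232.57617679]
 [  0.           0.           1.        ]] [-0.10254732  0.          0.          0.          0.        ] [[-0.06153124  0.99798165 -0.01570122  0.04553737]
 [ 0.65443891  0.02846237 -0.75557899 -0.30256524]
 [-0.75360708 -0.0567672  -0.65486935  1.57337215]
 [ 0.          0.          0.          1.        ]]
top [[584.5555554    0.         327.91210796]
 [  0.         584.5555554  245.07256808]
 [  0.           0.           1.        ]] [0.03386665 0.         0.         0.         0.        ] [[ 0.00630605 -0.99979357 -0.01931436  0.016468  ]
 [-0.99527373 -0.00440348 -0.09700937  0.5600112 ]
 [ 0.09690429  0.01983483 -0.99509604  1.28593723]
 [ 0.          0.          0.          1.        ]]
[[ 1.29832211e-04 -9.64472975e-01 -2.64181497e-01  6.65207865e-02]
 [ 9.99999092e-01  4.79600129e-04 -1.25947227e-03  1.08016156e-03]
 [ 1.34142845e-03 -2.64181093e-01  9.64472162e-01 -1.23977524e-01]
 [ 0.00000000e+00  0.00000000e+00  0.00000000e+00  1.00000000e+00]] [[362.61363715   0.         312.97496136]
 [  0.         362.61363715 243.05645703]
 [  0.           0.           1.        ]]
```

View pics/scene0.png

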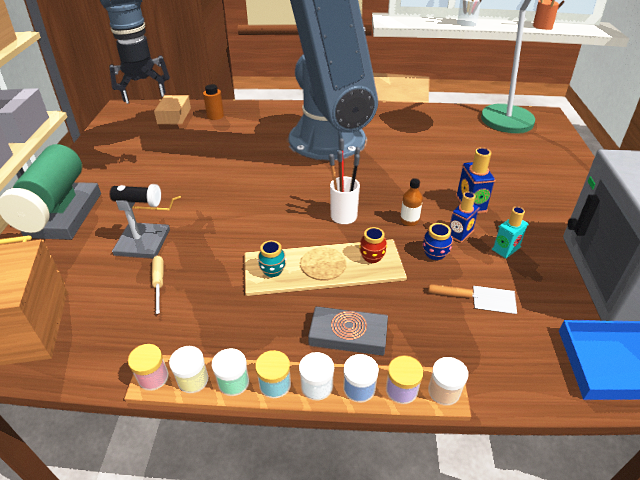

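View pics/top0.png

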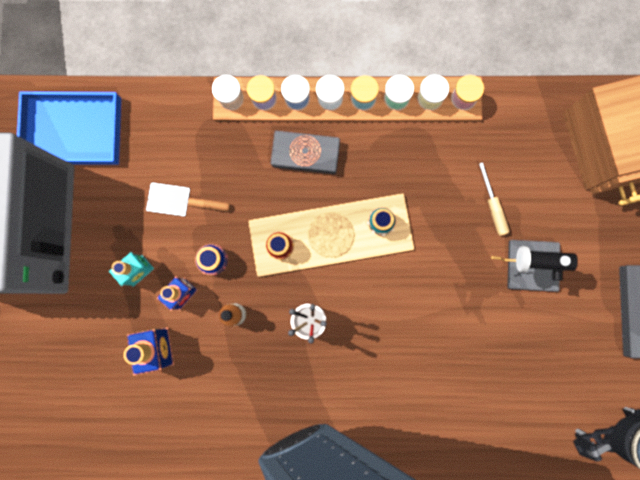

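The scene view shows the small blue flask at about (465,218) with the big flask behind it and the turquoise one to its right. The scope is at (140,200). In the top view the flask is at (176,293), the disc at (331,235), the scope at (530,260) and the brush pot at (308,322).

```bash
cat > h.py <<'E'
import numpy as np,cv2,pickle
def ray(r,px):
    p=cv2.undistortPoints(np.array([[px]],float),r["K"],np.array(r["distortion"]))[0,0]
    M=np.array(r["camera_from_world"]);R=M[:3,:3];t=M[:3,3]
    return -R.T@t, R.T@np.array([p[0],p[1],1.])
def plane(r,px,z):
    o,d=ray(r,px);return o+d*(z-o[2])/d[2]
def tri(a,pa,b,pb):
    o1,d1=ray(a,pa);o2,d2=ray(b,pb)
    s=np.linalg.lstsq(np.c_[d1,-d2],o2-o1,rcond=None)[0]
    A=o1+s[0]*d1;B=o2+s[1]*d2
    return (A+B)/2,np.linalg.norm(A-B)
def proj(r,P):
    M=np.array(r["camera_from_world"])
    return cv2.projectPoints(np.atleast_2d(np.array(P,float)),cv2.Rodrigues(M[:3,:3])[0],M[:3,3],r["K"],np.array(r["distortion"]))[0][:,0]
E
python3 - <<'E'
from h import *
d=pickle.load(open("im0.pkl","rb"));s=d["scene"]["pixels"];t=d["top"]["pixels"]
def c(im,x,y,w,h):return cv2.resize(im[y:y+h,x:x+w],(400,300),interpolation=cv2.INTER_CUBIC)
v=np.vstack([np.hstack([c(s,425,180,80,60),c(t,140,265,80,60)]),np.hstack([c(s,100,170,120,90),c(t,480,220,120,90)])])
cv2.imwrite("pics/crop1.png",v)
T=d["top"]
print("neck z.12",plane(T,(169,293),.12),"disc",plane(T,(331,235),.018),"pot",plane(T,(308,320),.1))
print("tip",plane(T,(492,258),.15))
E
```

```text
neck z.12 [0.44945841 0.34699292 0.12      ] disc [0.5837963  0.01280603 0.018     ] pot [0.39488249 0.05877128 0.1       ]
tip [ 0.52326338 -0.31386728  0.15      ]
```

View pics/crop1.png

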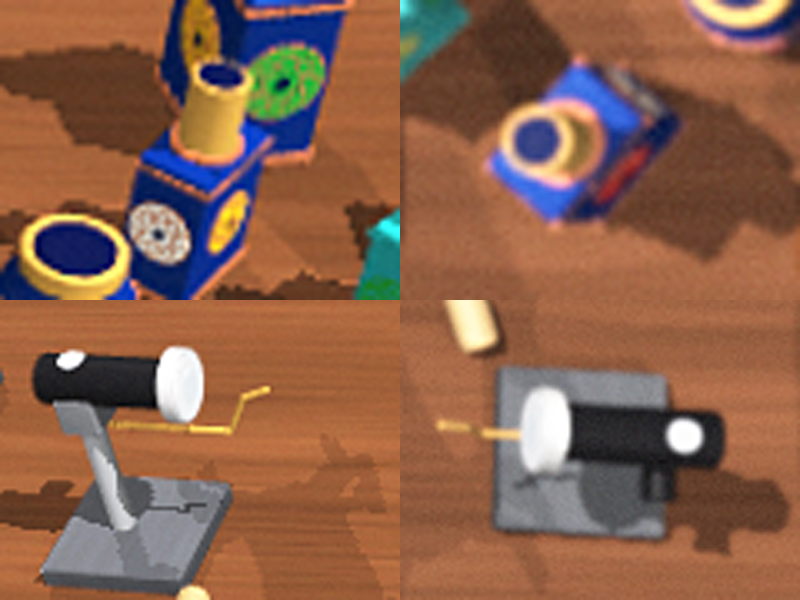

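The crops show the flask's red side facing lower right and its white side upper right in the top view; the scope's pointer tip is at scene (180.4,196.4), top (492,257.5).

Run:
```python
from h import *
d=pickle.load(open("im0.pkl","rb"));S=d["scene"];T=d["top"]
print("tip",tri(S,(180.4,196.4),T,(492,257.5)))
# neck top: scene crop(221,75) top crop(540,141)
print("neck",tri(S,(425+221/5,180+75/5),T,(140+140/5,265+141/5)))
L=[plane(T,(140+(x-400)/5,265+y/5),.08) for x,y in((488,163),(578,58),(558,222))]
print("corners",L)
for a,b in((0,1),(0,2)):
    v=L[b]-L[a];print(np.linalg.norm(v),np.degrees(np.arctan2(v[1],v[0])))
def mask(im,lo,hi,box):
    m=np.zeros(im["pixels"].shape[:2],np.uint8);x0,y0,x1,y1=box
    hsv=cv2.cvtColor(im["pixels"],cv2.COLOR_BGR2HSV)
    m[y0:y1,x0:x1]=cv2.inRange(hsv,lo,hi)[y0:y1,x0:x1]
    n,l,st,c=cv2.connectedComponentsWithStats(m)
    k=1+np.argmax(st[1:,4]);return (l==k).astype(np.uint8),c[k],st[k]
# barrel: per-column midpoints of dark pixels
m,c,st=mask(T,(0,0,0),(180,255,55),(535,240,590,275));print("barrel",c,st)
pts=[]
for x in range(538,572):
    ys=np.nonzero(m[:,x])[0]
    if len(ys): 
        print((x,ys.min(),ys.max()),end=" ");pts.append((x,(ys.min()+ys.max())/2))
p=np.array(pts);k=np.polyfit(p[:,0],p[:,1],1);print(k)
A=plane(T,(540,np.polyval(k,540)),.15);B=plane(T,(568,np.polyval(k,568)),.15)
v=A-B;print("axis deg",np.degrees(np.arctan2(v[1],v[0])),A)
# ring
m,c,st=mask(T,(0,0,180),(180,60,255),(510,240,540,280));print("ring",c,st,plane(T,c,.15))
# foot
m,c,st=mask(T,(0,0,60),(180,70,160),(500,232,575,300));r=cv2.minAreaRect(cv2.findNonZero(m));b=cv2.boxPoints(r)
P=np.array([plane(T,q,.012) for q in b]);print("foot",r,P[:,:2],[np.degrees(np.arctan2(*(P[(i+1)%4]-P[i])[1::-1])) for i in range(4)])
# disc
m,c,st=mask(T,(8,60,120),(22,150,215),(305,208,358,264));print("disc",c,st)
for n,q,z in(("bigneck",(134,354),.16),("turq",(121,268),.1),("jarblue",(210,259),.075),("bottle",(229,316),.125),("teal",(383,219),.072),("rust",(279,244),.072)):print(n,plane(T,q,z))
B=[plane(T,q,.012) for q in((249,220),(406,195),(413,248),(258,275))];print("board",np.mean(B,0),[np.linalg.norm(B[i]-B[i-1]) for i in range(4)],B[1]-B[0])
```

```text
tip (array([ 0.52376898, -0.31157429,  0.15017131]), np.float64(0.004484447477344216))
neck (array([0.44931352, 0.35200917, 0.11849205]), np.float64(0.004846326676094938))
corners [array([0.44008364, 0.38274   , 0.08      ]), array([0.48521564, 0.34563185, 0.08      ]), array([0.41510502, 0.3518712 , 0.08      ])]
0.058428698388751504 -39.42751046681693
0.039709118223888624 -128.97931520585877
barrel [553.04906937 261.80033841] [535 252  42  23 591]
(538, np.int64(252), np.int64(267)) (539, np.int64(252), np.int64(268)) (540, np.int64(252), np.int64(268)) (541, np.int64(253), np.int64(268)) (542, np.int64(252), np.int64(268)) (543, np.int64(253), np.int64(268)) (544, np.int64(253), np.int64(268)) (545, np.int64(253), np.int64(268)) (546, np.int64(253), np.int64(268)) (547, np.int64(253), np.int64(268)) (548, np.int64(253), np.int64(268)) (549, np.int64(253), np.int64(269)) (550, np.int64(253), np.int64(269)) (551, np.int64(253), np.int64(269)) (552, np.int64(253), np.int64(274)) (553, np.int64(253), np.int64(274)) (554, np.int64(253), np.int64(274)) (555, np.int64(253), np.int64(273)
[... 915 characters left out ...]
0.38698039]
 [ 0.57301435 -0.50207449]
 [ 0.46051433 -0.49542637]] [np.float64(-2.8963322418066038), np.float64(-91.34847930687602), np.float64(176.61807529841633), np.float64(88.87647975586302)]
disc [348.42 261.96] [335 260  23   4  50]
bigneck [0.32796718 0.40060004 0.16      ]
turq [0.5020835  0.45630847 0.1       ]
jarblue [0.52384919 0.27369347 0.075     ]
bottle [0.40282893 0.22023059 0.125     ]
teal [ 0.61306818 -0.10087684  0.072     ]
rust [0.55744219 0.12492503 0.072     ]
board [0.58588668 0.01190065 0.012     ] [np.float64(0.12771367650231283), np.float64(0.3633748193317515), np.float64(0.12244638884370819), np.float64(0.35634328034631274)] [ 0.05889656 -0.35857001  0.        ]
```

```bash
cat >> h.py <<'E'
from scipy.spatial.transform import Rotation as R
def down(yaw): # tool pointing down, tool x at yaw deg
    c,s=np.cos(np.radians(yaw)),np.sin(np.radians(yaw))
    return R.from_matrix(np.array([[c,s,0],[s,-c,0],[0,0,-1.]]))
def delta(o,pos,yaw=None):
    R0=R.from_quat(o["ee_rot"]);t=R0.inv().apply(np.array(pos)-o["tcp_pos"])/.25
    r=np.zeros(3) if yaw is None else (R0.inv()*down(yaw)).as_rotvec()/(2*np.pi)
    return t.round(4),r.round(4)
def yaw(o):
    x=R.from_quat(o["ee_rot"]).apply([1,0,0]);return np.degrees(np.arctan2(x[1],x[0]))
E
python3 -c "
from h import *
from bench import robot
o=robot.observe();print(yaw(o),delta(o,(.46,-.39,.32)))"
```

```text
25.024985609874005 (array([ 1.0074,  0.0927, -0.282 ]), array([0., 0., 0.]))
```

Emit:
send_rows(
  deltas=[
    {"translation": [0.2,0.02,-0.06],"delta_rot": [0,0,0],"jaw": 0.2},
    {"translation": [0.4,0.04,-0.12],"delta_rot": [0,0,0],"jaw": 0.2},
    {"translation": [0.6,0.06,-0.18],"delta_rot": [0,0,0],"jaw": 0.2},
    {"translation": [0.8,0.08,-0.24],"delta_rot": [0,0,0],"jaw": 0.2},
    {"translation": [1.0,0.095,-0.28],"delta_rot": [0,0,0],"jaw": 0.2},
    {"translation": [1.0,0.095,-0.28],"delta_rot": [0,0,0],"jaw": 0.2},
    {"translation": [1.0,0.095,-0.28],"delta_rot": [0,0,0],"jaw": 0.2},
    {"translation": [1.0,0.095,-0.28],"delta_rot": [0,0,0],"jaw": 0.2},
  ],
)

```text
time_s: 1.15
tcp_pos: [0.4576, -0.3918, 0.3198]
ee_rot: [0.976, 0.216, -0.0, -0.0]
force: [0.0, 0.5, -0.3]
gripper_width: 0.0512
gripper_force: 0.0
```

```bash
cat >> h.py <<'E'
def wrist(robot,name):
    o=robot.observe();r=robot.get_image("wrist")
    W=np.eye(4);W[:3,:3]=R.from_quat(o["ee_rot"]).as_matrix();W[:3,3]=o["tcp_pos"]
    r["camera_from_world"]=np.linalg.inv(W@np.array(r["T_tool_cam"]))
    pickle.dump(r,open(name+".pkl","wb"));cv2.imwrite(f"pics/{name}.png",r["pixels"]);return o,r
E
python3 -c "
from h import *
from bench import robot
o,r=wrist(robot,'w1');print(o['tcp_pos'],yaw(o),o['qpos'],o['time_s'],o['gripper_width'])"
```

```text
[ 0.45761047 -0.39182027  0.31978013] 24.961621934730175 [-7.08012576e-01  3.68426305e-01  3.49735484e-01  1.55283023e+00
 -1.83601762e-04  1.99791779e+00] 1.15 0.05119018382758976
```

View pics/w1.png

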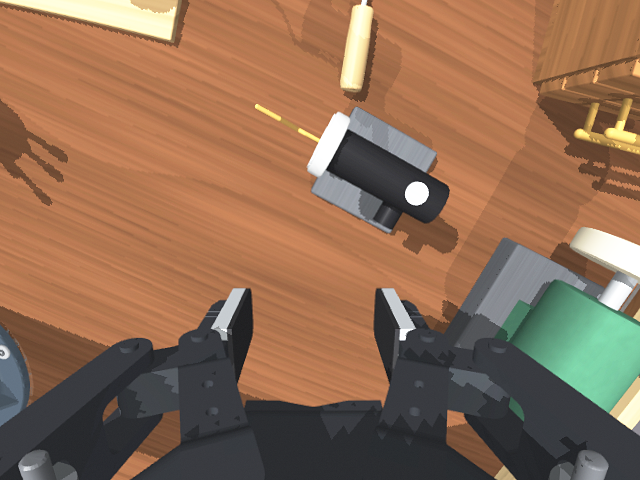

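The wrist view shows the pointer tip at about (257,105) and the barrel running from (335,148) to (440,205).

```bash
cat > sc.py <<'E'
from h import *
def line(m,a0):
    ys,xs=np.nonzero(m);a=np.radians(a0);u=xs*np.cos(a)+ys*np.sin(a);v=-xs*np.sin(a)+ys*np.cos(a)
    E=[]
    for b in range(int(u.min())+1,int(u.max())):
        s=v[np.abs(u-b)<1]; 
        if len(s):E.append((b,s.min(),s.max()))
    return np.array(E),a
r=pickle.load(open("w1.pkl","rb"));im=r["pixels"]
dark=(im.max(2)<60).astype(np.uint8);dark[:110]=0;dark[240:]=0;dark[:,:320]=0;dark[:,460:]=0
n,l,st,c=cv2.connectedComponentsWithStats(dark);m=l==1+np.argmax(st[1:,4])
E,a=line(m,29);print(E[::6].round(1).tolist())
s=E[(E[:,0]>E[0,0]+10)&(E[:,0]<E[0,0]+45)]
k1=np.polyfit(s[:,0],s[:,1],1);k2=np.polyfit(s[:,0],s[:,2],1);km=(k1+k2)/2;print(k1,k2)
def px(u):v=np.polyval(km,u);return(u*np.cos(a)-v*np.sin(a),u*np.sin(a)+v*np.cos(a))
A=plane(r,px(s[0,0]),.15);B=plane(r,px(s[-1,0]),.15);w=A-B;print("axis",np.degrees(np.arctan2(w[1],w[0])),A)
# pointer tip: yellow mask
hsv=cv2.cvtColor(im,cv2.COLOR_BGR2HSV);y=cv2.inRange(hsv,(20,130,150),(35,255,255));y[:90]=0;y[150:]=0;y[:,:245]=0;y[:,330:]=0
p=cv2.findNonZero(y)[:,0];t=p[p[:,0].argmin()];print("tip px",t,len(p));P=plane(r,t,.15);print(P)
w/=np.linalg.norm(w);print("tip off axis",np.cross(w,P-A)[2],"along",w@(P-A))
g=((hsv[:,:,1]<60)&(im.max(2)>60)).astype(np.uint8);g[:100]=0;g[240:]=0;g[:,:305]=0;g[:,445:]=0
wh=(im.min(2)>170).astype(np.uint8);wh[:110]=0;wh[185:]=0;wh[:,:300]=0;wh[:,:380][:,352:]=0;wh[:,380:]=0
q=cv2.findNonZero(wh);e=cv2.minAreaRect(q);print("ring",e,plane(r,e[0],.15))
d=pickle.load(open("im0.pkl","rb"))
print("tri tip",tri(r,t,d["scene"],(180.4,196.4)),tri(r,t,d["top"],(492,257.5)))
E
python3 sc.py
```

```text
[[367.0, -55.0, -10.2], [373.0, -54.8, -10.0], [379.0, -55.1, -9.8], [385.0, -55.3, -10.1], [391.0, -55.1, -10.8], [397.0, -54.9, -10.2], [403.0, -55.2, -10.4], [409.0, -55.5, -10.2], [415.0, -55.3, -10.5], [421.0, -55.1, -10.3], [427.0, -54.9, -10.6], [433.0, -55.1, 10.2], [439.0, -54.9, -7.4], [445.0, -54.7, 10.1], [451.0, -54.5, 10.3], [457.0, -54.8, -10.4], [463.0, -54.6, -10.7], [469.0, -54.8, -10.5], [475.0, -54.2, -10.8], [481.0, -54.0, -12.4]]
[-4.07350467e-03 -5.35203011e+01] [-0.01301681 -5.16444867]
axis 87.46089415390662 [ 0.5219039  -0.39167753  0.15      ]
tip px [256 108] 70
[ 0.52430656 -0.31306462  0.15      ]
tip off axis 0.0010823521251520155 along 0.0786421770113758
ring ((327.95947265625, 143.74322509765625), (19.54730987548828, 67.3758316040039), 27.89727020263672) [ 0.52337169 -0.37482583  0.15      ]
tri tip (array([ 0.52349687, -0.31127419,  0.14883067]), np.float64(0.003542913153234958)) (array([ 0.52420024, -0.31340004,  0.1518505 ]), np.float64(0.0001401540715673397))
```

Emit:
send_rows(
  deltas=[
    {"translation": [0.53,-0.855,-0.16],"delta_rot": [0,0,-0.208],"jaw": 0.2},
    {"translation": [0.53,-0.855,-0.16],"delta_rot": [0,0,-0.208],"jaw": 0.2},
    {"translation": [0.53,-0.855,-0.16],"delta_rot": [0,0,-0.208],"jaw": 0.2},
    {"translation": [0.53,-0.855,-0.16],"delta_rot": [0,0,-0.208],"jaw": 0.2},
    {"translation": [0.53,-0.855,-0.16],"delta_rot": [0,0,-0.208],"jaw": 0.2},
    {"translation": [0.53,-0.855,-0.16],"delta_rot": [0,0,-0.208],"jaw": 0.2},
    {"translation": [0.53,-0.855,-0.16],"delta_rot": [0,0,-0.208],"jaw": 0.2},
    {"translation": [0.53,-0.855,-0.16],"delta_rot": [0,0,-0.208],"jaw": 0.2},
  ],
)

```text
time_s: 2.2
tcp_pos: [0.4878, -0.1422, 0.3602]
ee_rot: [0.644, 0.765, 0.0, 0.0]
force: [-0.6, -0.5, -0.0]
gripper_width: 0.0514
gripper_force: 0.0
```

Emit:
send_rows(
  deltas=[
    {"translation": [0.985,0.174,0],"delta_rot": [0,0,-0.208],"jaw": 0.2},
    {"translation": [0.985,0.174,0],"delta_rot": [0,0,-0.208],"jaw": 0.2},
    {"translation": [0.985,0.174,0],"delta_rot": [0,0,-0.208],"jaw": 0.2},
    {"translation": [0.985,0.174,0],"delta_rot": [0,0,-0.208],"jaw": 0.2},
    {"translation": [0.985,0.174,0],"delta_rot": [0,0,-0.208],"jaw": 0.2},
    {"translation": [0.985,0.174,0],"delta_rot": [0,0,-0.208],"jaw": 0.2},
    {"translation": [0.985,0.174,0],"delta_rot": [0,0,-0.208],"jaw": 0.2},
    {"translation": [0.985,0.174,0],"delta_rot": [0,0,-0.208],"jaw": 0.2},
  ],
)

```text
time_s: 3.2
tcp_pos: [0.4887, 0.1079, 0.3601]
ee_rot: [0.048, 0.999, 0.0, -0.0]
force: [-0.1, -0.6, -0.5]
gripper_width: 0.0517
gripper_force: 0.0
```

Emit:
send_rows(
  deltas=[
    {"translation": [0.236,0.951,0.32],"delta_rot": [0,0,-0.208],"jaw": 0.2},
    {"translation": [0.236,0.951,0.32],"delta_rot": [0,0,-0.208],"jaw": 0.2},
    {"translation": [0.236,0.951,0.32],"delta_rot": [0,0,-0.208],"jaw": 0.2},
    {"translation": [0.236,0.951,0.32],"delta_rot": [0,0,-0.208],"jaw": 0.2},
    {"translation": [0.236,0.951,0.32],"delta_rot": [0,0,-0.208],"jaw": 0.2},
    {"translation": [0.236,0.951,0.32],"delta_rot": [0,0,-0.208],"jaw": 0.2},
    {"translation": [0.236,0.951,0.32],"delta_rot": [0,0,-0.208],"jaw": 0.2},
    {"translation": [0.236,0.951,0.32],"delta_rot": [0,0,-0.208],"jaw": 0.2},
    {"translation": [0.236,0.951,0.32],"delta_rot": [0,0,-0.208],"jaw": 0.2},
    {"translation": [0.236,0.951,0.32],"delta_rot": [0,0,-0.208],"jaw": 0.2},
  ],
)

```text
time_s: 4.45
tcp_pos: [0.4517, 0.3503, 0.2801]
ee_rot: [-0.569, 0.822, 0.0, 0.0]
force: [-0.4, 0.1, 0.4]
gripper_width: 0.0512
gripper_force: 0.0
```

```bash
python3 -c "
from h import *
from bench import robot
o,r=wrist(robot,'w2');print(o['tcp_pos'],yaw(o),o['qpos'],o['time_s'],o['gripper_width'])
print(proj(r,[(.45,.35,.12),(.45,.35,.08)]))"
```

```text
[0.45173808 0.35030055 0.28010572] -110.57369499308875 [ 6.59547376e-01  3.12463965e-01  1.66786927e-01  1.42499247e+00
  8.75565307e-05 -5.52170229e-01] 4.45 0.051157597084713125
[[315.20439187 229.66251206]
 [314.86470412 219.665097  ]]
```

View pics/w2.png

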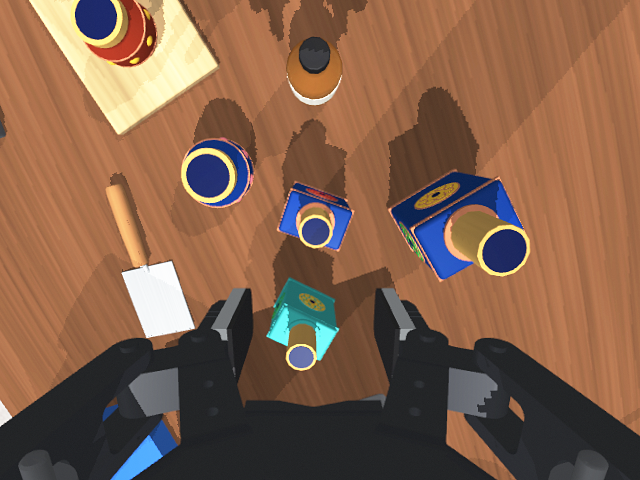

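Wrist view: flask neck rim at (315,231), predicted (315,230), so the position agrees to about 1 mm. Next, the body yaw from the yellow-side top edge running (279,231)-(341,250).

Run:
```python
from h import *
r=pickle.load(open("w2.pkl","rb"));im=r["pixels"];hsv=cv2.cvtColor(im,cv2.COLOR_BGR2HSV)
m=cv2.inRange(hsv,(105,120,60),(130,255,255));m[:180]=0;m[260:]=0;m[:,:270]=0;m[:,360:]=0
n,l,st,c=cv2.connectedComponentsWithStats(m);m=l==1+np.argmax(st[1:,4])
E=[(x,np.nonzero(m[:,x])[0].max()) for x in list(range(284,298))+list(range(333,337))];E=np.array(E);k=np.polyfit(E[:,0],E[:,1],1)
print(k,np.abs(np.polyval(k,E[:,0])-E[:,1]).max())
A=plane(r,(284,np.polyval(k,284)),.08);B=plane(r,(338,np.polyval(k,338)),.08);v=B-A
print(np.degrees(np.arctan2(v[1],v[0])),np.linalg.norm(v))
F=[]
for y in range(222,242):F.append((y,np.nonzero(m[y])[0].max()))
F=np.array(F);k2=np.polyfit(F[:,0],F[:,1],1);A=plane(r,(np.polyval(k2,220),220),.08);B=plane(r,(np.polyval(k2,243),243),.08);v=A-B
print(F.tolist(),np.degrees(np.arctan2(v[1],v[0])))
y=cv2.inRange(hsv,(20,90,140),(35,255,255));y[:205]=0;y[255:]=0;y[:,:290]=0;y[:,345:]=0
p=cv2.findNonZero(y);print(cv2.boundingRect(p),cv2.minEnclosingCircle(p))
for q in((315.2,231.5),):print(plane(r,q,.12))
from bench import robot
o=robot.observe();print(delta(o,(.4500,.3497,.107)))
```

```text
[  0.3371018  135.22026447] 0.5248354810348133
140.17953822490784 0.05286571743710857
[[222, 348], [223, 347], [224, 347], [225, 346], [226, 346], [227, 346], [228, 345], [229, 345], [230, 345], [231, 344], [232, 344], [233, 343], [234, 343], [235, 343], [236, 342], [237, 342], [238, 341], [239, 341], [240, 341], [241, 340]] -130.25888355675846
(297, 208, 35, 40) ((313.8418884277344, 227.525634765625), 20.195568084716797)
[0.45053445 0.35142125 0.12      ]
(array([0.0049, 0.0055, 0.6924]), array([0., 0., 0.]))
```

Emit:
send_rows(
  deltas=[
    {"translation": [0,0.006,0.2],"delta_rot": [0,0,0],"jaw": 0.2},
    {"translation": [0,0.006,0.4],"delta_rot": [0,0,0],"jaw": 0.2},
    {"translation": [0,0.006,0.55],"delta_rot": [0,0,0],"jaw": 0.2},
    {"translation": [0,0.006,0.65],"delta_rot": [0,0,0],"jaw": 0.2},
    {"translation": [0,0.006,0.692],"delta_rot": [0,0,0],"jaw": 0.2},
    {"translation": [0,0.006,0.692],"delta_rot": [0,0,0],"jaw": 0.2},
    {"translation": [0,0.006,0.692],"delta_rot": [0,0,0],"jaw": 0.2},
  ],
)

```text
time_s: 5.38
tcp_pos: [0.4508, 0.3515, 0.1082]
ee_rot: [-0.571, 0.821, 0.0, 0.001]
force: [-0.3, -0.4, -0.2]
gripper_width: 0.0511
gripper_force: 0.0
```

Emit:
send_rows(
  deltas=[
    {"translation": [0,0,0],"delta_rot": [0,0,0],"jaw": -0.1},
    {"translation": [0,0,0],"delta_rot": [0,0,0],"jaw": -0.2},
    {"translation": [0,0,0],"delta_rot": [0,0,0],"jaw": -0.3},
    {"translation": [0,0,0],"delta_rot": [0,0,0],"jaw": -0.4},
    {"translation": [0,0,0],"delta_rot": [0,0,0],"jaw": -1},
    {"translation": [0,0,0],"delta_rot": [0,0,0],"jaw": -1},
    {"translation": [0,0,0],"delta_rot": [0,0,0],"jaw": -1},
    {"translation": [0,0,0],"delta_rot": [0,0,0],"jaw": -1},
  ],
  squeeze=50,
)

```text
time_s: 6.38
tcp_pos: [0.4503, 0.3511, 0.1075]
ee_rot: [-0.571, 0.821, 0.0, 0.0]
force: [-1.0, -0.2, 5.2]
gripper_width: 0.0266
gripper_force: 49.0
```

```bash
python3 -c "
from h import *
from bench import robot
o,r=wrist(robot,'w3');print(o['tcp_pos'],yaw(o),o['force'],o['time_s'],o['gripper_width'],o['gripper_force'])"
```

```text
[0.45026377 0.35114683 0.10746794] -110.33065010269289 [-1.02440423 -0.20347053  5.21293994] 6.375 0.026575969244204464 49.002546072006226
```

Emit:
send_rows(
  deltas=[
    {"translation": [0,0,-0.06],"delta_rot": [0,0,0],"jaw": -1},
    {"translation": [0,0,-0.2],"delta_rot": [0,0,0],"jaw": -1},
    {"translation": [0,0,-0.4],"delta_rot": [0,0,0],"jaw": -1},
    {"translation": [0,0,-0.6],"delta_rot": [0,0,0],"jaw": -1},
    {"translation": [0,0,-0.8],"delta_rot": [0,0,0],"jaw": -1},
    {"translation": [0,0,-0.95],"delta_rot": [0,0,0],"jaw": -1},
    {"translation": [0,0,-1],"delta_rot": [0,0,0],"jaw": -1},
    {"translation": [0,0,-1],"delta_rot": [0,0,0],"jaw": -1},
  ],
)

```text
time_s: 7.42
tcp_pos: [0.4503, 0.3511, 0.3569]
ee_rot: [-0.571, 0.821, 0.0, 0.0]
force: [0.4, -1.4, -2.4]
gripper_width: 0.0266
gripper_force: 49.7
```

```bash
python3 -c "
from h import *
from bench import robot
o,r=wrist(robot,'w4');print(o['tcp_pos'],yaw(o),o['force'],o['time_s'],o['gripper_width'],o['gripper_force'])
s=robot.get_image('scene')['pixels'];t=robot.get_image('top')['pixels']
a=cv2.resize(s[60:285,380:620],(400,375));b=cv2.resize(r['pixels'],(400,300));b=cv2.copyMakeBorder(b,0,75,0,0,0)
cv2.imwrite('pics/c4.png',np.hstack([a,b]))"
```

```text
[0.45031549 0.35105713 0.35690024] -110.33597198883994 [ 0.38091559 -1.39642702 -2.43268748] 7.425 0.026587449733695635 49.67224180698395
```

View pics/c4.png

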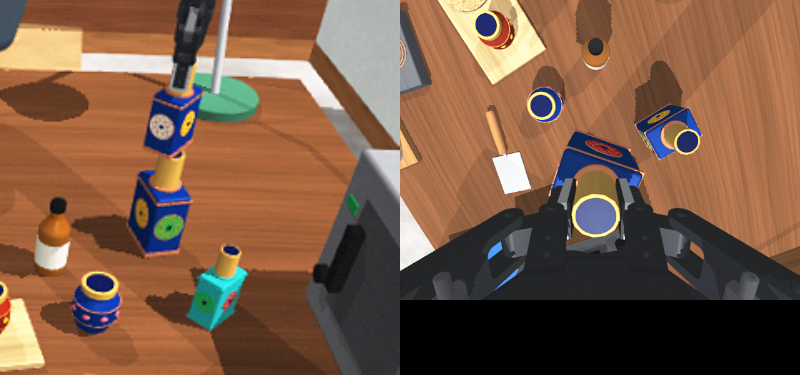

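The flask is lifted, upright and held by the neck (2.4 N weight). Travelling to the scope.

Emit:
send_rows(
  deltas=[
    {"translation": [0.1,-0.08,0],"delta_rot": [0,0,0],"jaw": -1},
    {"translation": [0.25,-0.19,0],"delta_rot": [0,0,0],"jaw": -1},
    {"translation": [0.42,-0.32,0],"delta_rot": [0,0,0],"jaw": -1},
    {"translation": [0.58,-0.44,0],"delta_rot": [0,0,0],"jaw": -1},
    {"translation": [0.666,-0.504,0],"delta_rot": [0,0,0],"jaw": -1},
  ],
)

```text
time_s: 8.2
tcp_pos: [0.5105, 0.1487, 0.3557]
ee_rot: [-0.57, 0.821, 0.0, -0.001]
force: [0.3, 0.1, -2.9]
gripper_width: 0.0266
gripper_force: 49.6
```

Emit:
send_rows(
  deltas=[
    {"translation": [0.15,-0.08,0],"delta_rot": [0,0,0],"jaw": -1},
    {"translation": [0.3,-0.165,0],"delta_rot": [0,0,0],"jaw": -1},
    {"translation": [0.45,-0.25,0],"delta_rot": [0,0,0],"jaw": -1},
    {"translation": [0.6,-0.33,0],"delta_rot": [0,0,0],"jaw": -1},
    {"translation": [0.708,-0.391,0],"delta_rot": [0,0,0],"jaw": -1},
    {"translation": [0.708,-0.391,0],"delta_rot": [0,0,0],"jaw": -1},
  ],
)

```text
time_s: 8.95
tcp_pos: [0.5404, -0.0507, 0.3554]
ee_rot: [-0.57, 0.822, 0.001, -0.001]
force: [-0.3, -0.3, -2.0]
gripper_width: 0.0267
gripper_force: 49.6
```

```bash
python3 -c "
from h import *
from bench import robot
o=robot.observe();print(o['tcp_pos'],yaw(o),o['qpos'],o['time_s'])
print(delta(o,(.527,-.225,.2155),-73.2),delta(o,(.527,-.225,.3),-73.2))
r=pickle.load(open('w4.pkl','rb'));im=r['pixels'];hsv=cv2.cvtColor(im,cv2.COLOR_BGR2HSV)
E=[]
for x in range(245,385,10):
    c=[y for y in range(195,280) if 105<=hsv[y,x,0]<=130 and hsv[y,x,1]>110]
    E.append((x,min(c),max(c)) if c else x)
print(E)
"
```

```text
[ 0.54041606 -0.05069139  0.35536484] -110.50390562241637 [-9.34213174e-02  2.62317722e-01  2.85922102e-01  1.59708362e+00
 -1.99119242e-04 -1.30635558e+00] 8.95
(array([ 0.6714, -0.1954,  0.5596]), array([ 0.0004, -0.    , -0.1036])) (array([ 0.6717, -0.1945,  0.2216]), array([ 0.0004, -0.    , -0.1036]))
[245, (255, 265, 279), (265, 239, 279), (275, 218, 279), (285, 211, 272), (295, 215, 265), (305, 218, 262), (315, 222, 261), (325, 225, 263), (335, 229, 268), (345, 232, 277), (355, 236, 279), (365, 241, 279), (375, 258, 279)]
```

```bash
python3 -c "
from h import *
r=pickle.load(open('w4.pkl','rb'))
E=np.array([(285,211),(295,215),(305,218),(315,222),(325,225),(335,229),(345,232),(355,236)],float);k=np.polyfit(E[:,0],E[:,1],1)
v=plane(r,(360,np.polyval(k,360)),.25)-plane(r,(285,np.polyval(k,285)),.25)
print(k,np.degrees(np.arctan2(v[1],v[0]))-270)"
```

```text
[  0.35238095 110.73809524] -130.1075992801045
```

Emit:
send_rows(
  deltas=[
    {"translation": [0.1,-0.03,0.03],"delta_rot": [0,0,-0.02],"jaw": -1},
    {"translation": [0.25,-0.075,0.07],"delta_rot": [0,0,-0.045],"jaw": -1},
    {"translation": [0.42,-0.125,0.12],"delta_rot": [0,0,-0.07],"jaw": -1},
    {"translation": [0.58,-0.17,0.17],"delta_rot": [0,0,-0.09],"jaw": -1},
    {"translation": [0.671,-0.195,0.22],"delta_rot": [0,0,-0.1036],"jaw": -1},
    {"translation": [0.671,-0.195,0.35],"delta_rot": [0,0,-0.1036],"jaw": -1},
    {"translation": [0.671,-0.195,0.48],"delta_rot": [0,0,-0.1036],"jaw": -1},
    {"translation": [0.671,-0.195,0.56],"delta_rot": [0,0,-0.1036],"jaw": -1},
    {"translation": [0.671,-0.195,0.56],"delta_rot": [0,0,-0.1036],"jaw": -1},
    {"translation": [0.671,-0.195,0.56],"delta_rot": [0,0,-0.1036],"jaw": -1},
  ],
)

```text
time_s: 10.2
tcp_pos: [0.5284, -0.2226, 0.2175]
ee_rot: [0.804, -0.595, 0.0, -0.0]
force: [-1.5, -0.4, -2.6]
gripper_width: 0.0267
gripper_force: 49.7
```

Run:
```python
from h import *
from bench import robot
o,r=wrist(robot,'w5');print(o['tcp_pos'],yaw(o),R.from_quat(o['ee_rot']).apply([0,0,1]),o['qpos'],o['time_s'])
s=robot.get_image('scene');t=robot.get_image('top');pickle.dump((s,t),open('st5.pkl','wb'))
a=cv2.resize(s['pixels'][130:280,90:250],(400,375),interpolation=cv2.INTER_CUBIC);b=cv2.resize(r['pixels'],(400,300));b=cv2.copyMakeBorder(b,0,75,0,0,0)
c=cv2.resize(t['pixels'][170:290,440:600],(400,225),interpolation=cv2.INTER_CUBIC)
cv2.imwrite('pics/c5.png',np.vstack([np.hstack([a,b]),np.hstack([c,c*0])]))
```

```text
[ 0.52837239 -0.22260743  0.21749534] -73.00669555584894 [ 2.95369905e-04  8.98883207e-05 -9.99999952e-01] [-3.98838461e-01  3.32799228e-01  3.66940996e-02  1.27445392e+00
  1.97539611e-04 -2.26622388e+00] 10.2
```

View pics/c5.png

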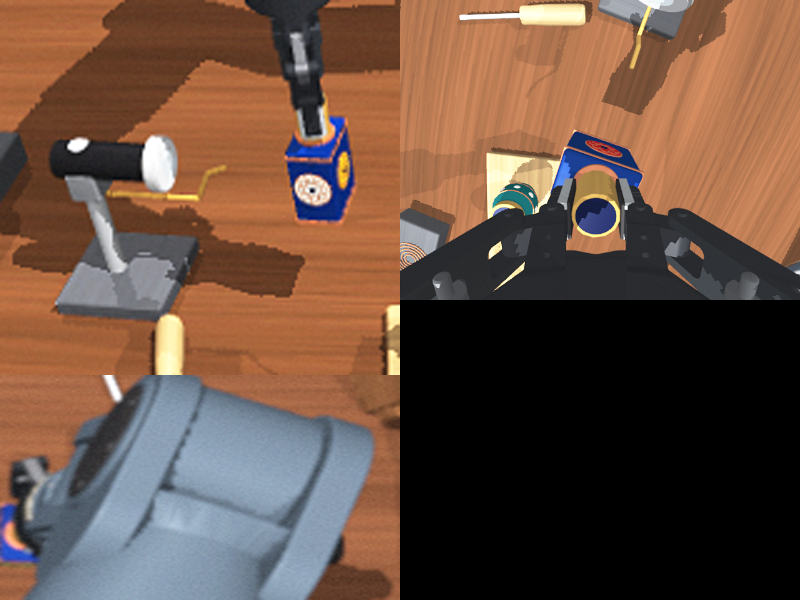

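The flask stands off the scope with red toward the lens; the white blossom in the scene view is at about (215,206) and the pointer tip at (180,196).

Run:
```python
from h import *
r=pickle.load(open('w5.pkl','rb'));s,t=pickle.load(open('st5.pkl','rb'));im=r['pixels']
print("tip in scene pred",proj(s,(.524,-.313,.15)))
hs=cv2.cvtColor(s['pixels'],cv2.COLOR_BGR2HSV);y=cv2.inRange(hs,(18,120,120),(35,255,255));y[:180]=0;y[215:]=0;y[:,:150]=0;y[:,190:]=0
p=cv2.findNonZero(y)[:,0];print("scene ptr right end",p[np.argsort(p[:,0])[-6:]].tolist())
hw=cv2.cvtColor(im,cv2.COLOR_BGR2HSV);y=cv2.inRange(hw,(18,120,120),(35,255,255));y[:60]=0;y[115:]=0;y[:,:355]=0;y[:,400:]=0
p=cv2.findNonZero(y)[:,0];q=p[np.argsort(p[:,1])[-6:]];print("wrist tip",q.tolist(),plane(r,q[-3:].mean(0),.15))
w1=pickle.load(open('w1.pkl','rb'));print("tri w1-w5",tri(w1,(256,106),r,q[-3:].mean(0)))
T=np.array([.5284,-.2226]);a=np.radians(-72.95-19.8+90)
P=(*(T+.03*np.array([np.cos(a),np.sin(a)])),.2175-.065);print("white pred",proj(s,P))
w=cv2.inRange(hs,(0,0,150),(180,70,255));w[:190]=0;w[225:]=0;w[:,:203]=0;w[:,:232][:,:]=w[:,:232];w[:,228:]=0
q=cv2.findNonZero(w);print("white meas",cv2.minEnclosingCircle(q),q.mean(0))
```

```text
tip in scene pred [[178.77211914 196.40131096]]
scene ptr right end [[176, 198], [176, 197], [177, 197], [178, 197], [179, 196], [179, 197]]
wrist tip [[372, 109], [373, 109], [369, 110], [370, 110], [371, 110], [372, 110]] [ 0.52511208 -0.3118431   0.15      ]
tri w1-w5 (array([ 0.52533851, -0.31213772,  0.14897226]), np.float64(0.0007715250863984048))
white pred [[213.76330188 205.7242175 ]]
white meas ((215.0, 205.0), 7.280210018157959) [[214.92 205.56]]
```

Emit:
send_rows(
  deltas=[
    {"translation": [0.04,0.014,0.002],"delta_rot": [0,0,0],"jaw": -1},
    {"translation": [0.09,0.03,0.004],"delta_rot": [0,0,0],"jaw": -1},
    {"translation": [0.14,0.05,0.006],"delta_rot": [0,0,0],"jaw": -1},
    {"translation": [0.18,0.063,0.008],"delta_rot": [0,0,0],"jaw": -1},
    {"translation": [0.206,0.072,0.008],"delta_rot": [0,0,0],"jaw": -1},
    {"translation": [0.206,0.072,0.008],"delta_rot": [0,0,0],"jaw": -1},
    {"translation": [0.206,0.072,0.008],"delta_rot": [0,0,0],"jaw": -1},
  ],
)

```text
time_s: 11.22
tcp_pos: [0.5259, -0.2774, 0.215]
ee_rot: [0.804, -0.595, -0.0, -0.0]
force: [-0.2, -0.3, -2.2]
gripper_width: 0.0267
gripper_force: 49.7
```

Run:
```python
from h import *
from bench import robot
o,r=wrist(robot,'w6');print(o['tcp_pos'],yaw(o),o['force'],o['time_s'],delta(o,(.5262,-.2772,.2155),-72.9))
s=robot.get_image('scene');t=robot.get_image('top');pickle.dump((s,t),open('st6.pkl','wb'))
a=cv2.resize(s['pixels'][160:240,120:220],(500,400),interpolation=cv2.INTER_CUBIC);b=cv2.resize(r['pixels'][40:280,220:460],(300,300))
cv2.imwrite('pics/c6.png',np.hstack([a,cv2.copyMakeBorder(b,0,100,0,0,0)]))
```

```text
[ 0.52586486 -0.27735938  0.21495128] -73.03285207881467 [-0.20290546 -0.30137737 -2.21892631] 11.225 (array([-0.0002, -0.0015, -0.0022]), array([ 0.    ,  0.0001, -0.0004]))
```

View pics/c6.png

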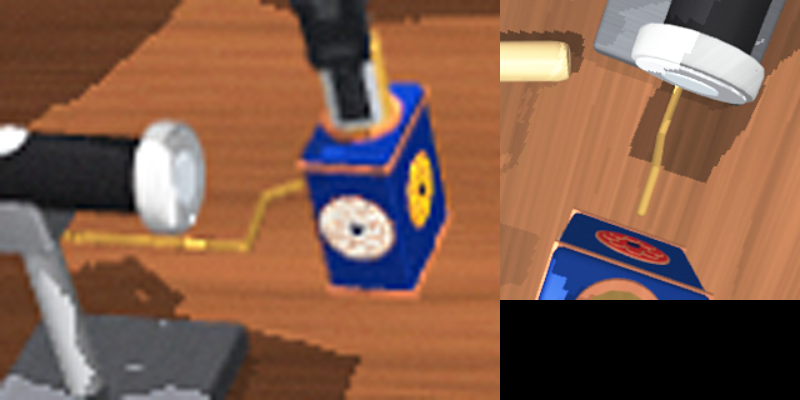

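Red blossom in place: wrist-crop tip at (640,213) and red centre at (632,247). I'm measuring the gap.

```bash
cat >> h.py <<'E'
def gap(o,r,k,half,tool_off=19.8,ax=87.3):
    """pointer tip in wrist image vs predicted blossom k (0 red 1 white 2 yellow 3 green)"""
    hw=cv2.cvtColor(r['pixels'],cv2.COLOR_BGR2HSV)
    a=np.radians(yaw(o)-tool_off+90*k);c=o['tcp_pos']+np.r_[half*np.cos(a),half*np.sin(a),-.0655]
    u=np.array([np.cos(np.radians(ax)),np.sin(np.radians(ax)),0]);v=np.array([-u[1],u[0],0])
    ok=np.degrees(a)-(ax-180)
    q=proj(r,c)[0]
    return c,u,v,(ok+180)%360-180,q
E
python3 - <<'E'
from h import *
r=pickle.load(open('w6.pkl','rb'));im=r['pixels'];hw=cv2.cvtColor(im,cv2.COLOR_BGR2HSV)
y=cv2.inRange(hw,(18,100,110),(35,255,255));y[:110]=0;y[216:]=0;y[:,:318]=0;y[:,370:]=0
p=cv2.findNonZero(y)[:,0];q=p[np.argsort(p[:,1])[-5:]];t=q.mean(0);print(q.tolist())
m=cv2.inRange(hw,(0,120,90),(9,255,255))|cv2.inRange(hw,(172,120,90),(180,255,255));m[:215]=0;m[262:]=0;m[:,:290]=0;m[:,362:]=0
n,l,st,c=cv2.connectedComponentsWithStats(m)
red=cv2.findNonZero(m);x=cv2.fitEllipse(cv2.convexHull(red));print(x,cv2.boundingRect(red))
T=plane(r,t,.15);Rr=plane(r,x[0],.15);u=np.array([np.cos(np.radians(87.3)),np.sin(np.radians(87.3))]);d=(Rr-T)[:2]
print(T,Rr,"gap",d@u,"lateral",-d[0]*u[1]+d[1]*u[0])
# edges: lower top edge of red face -> direction
blue=cv2.inRange(hw,(105,110,50),(130,255,255))
E=np.array([(xx,200+np.nonzero(blue[200:270,xx])[0].min()) for xx in range(286,350,4)]);print(E.tolist())
k=np.polyfit(E[:,0],E[:,1],1);v=plane(r,(350,np.polyval(k,350)),.108)-plane(r,(286,np.polyval(k,286)),.108);print("face dir",np.degrees(np.arctan2(v[1],v[0])))
# barrel axis
d2=(im.max(2)<60).astype(np.uint8);d2[70:]=0;d2[:,:340]=0;d2[:,445:]=0
for yy in range(0,60,6):
    xs=np.nonzero(d2[yy])[0];print((yy,xs.min(),xs.max()) if len(xs) else yy,end=' ')
E
```

```text
[[335, 211], [331, 212], [332, 212], [333, 212], [334, 212]]
((322.8104553222656, 237.67733764648438), (36.653785705566406, 89.17356872558594), 107.77787017822266) (291, 215, 70, 47)
[ 0.52526912 -0.31194857  0.15      ] [ 0.52620172 -0.29690853  0.15      ] gap 0.015067268364635206 lateral -0.00022308455001704267
[[286, 212], [290, 213], [294, 214], [298, 216], [302, 217], [306, 219], [310, 220], [314, 221], [318, 223], [322, 224], [326, 226], [330, 227], [334, 228], [338, 230], [342, 231], [346, 233]]
face dir 177.31204306265565
(0, np.int64(372), np.int64(444)) (6, np.int64(370), np.int64(444)) (12, np.int64(368), np.int64(444)) (18, np.int64(366), np.int64(444)) (24, np.int64(364), np.int64(443)) (30, np.int64(362), np.int64(440)) (36, np.int64(359), np.int64(438)) (42, np.int64(357), np.int64(436)) (48, np.int64(355), np.int64(433)) (54, np.int64(353), np.int64(430))
```

Emit:
send_rows(
  deltas=[
    {"translation": [0,0,0],"delta_rot": [0,0,0],"jaw": -1},
    {"translation": [0,0,0],"delta_rot": [0,0,0],"jaw": -1},
    {"translation": [0,0,0],"delta_rot": [0,0,0],"jaw": -1},
    {"translation": [0,0,0],"delta_rot": [0,0,0],"jaw": -1},
    {"translation": [0,0,0],"delta_rot": [0,0,0],"jaw": -1},
    {"translation": [0,0,0],"delta_rot": [0,0,0],"jaw": -1},
    {"translation": [0,0,0],"delta_rot": [0,0,0],"jaw": -1},
    {"translation": [0,0,0],"delta_rot": [0,0,0],"jaw": -1},
    {"translation": [0,0,0],"delta_rot": [0,0,0],"jaw": -1},
    {"translation": [0,0,0],"delta_rot": [0,0,0],"jaw": -1},
  ],
)

```text
time_s: 12.62
tcp_pos: [0.5259, -0.2776, 0.215]
ee_rot: [0.804, -0.595, -0.0, -0.0]
force: [0.4, -0.4, -2.4]
gripper_width: 0.0269
gripper_force: 49.7
```

Run:
```python
from h import *
from bench import robot
r=pickle.load(open('w6.pkl','rb'))
for a,b in (((401,30),(391.5,54)),((362,30),(353,54)),((440,30),(430,54))):
    v=plane(r,b,.15)-plane(r,a,.15);print(np.degrees(np.arctan2(v[1],v[0])),plane(r,b,.15))
o=robot.observe();print(o['tcp_pos'],yaw(o),o['time_s'])
b=np.array([.5285,-.222,.2155])
print("back",delta(o,b))
o2=dict(o);o2['tcp_pos']=b;print("rot",delta(o2,b,-72.9-90))
o2['ee_rot']=down(-162.9).as_quat();print("in",delta(o2,(.5271,-.267,.2155)))
```

```text
86.16801261386703 [ 0.52178289 -0.39375124  0.15      ]
86.30539579249023 [ 0.53948674 -0.38814033  0.15      ]
85.96093726685156 [ 0.50396556 -0.39953346  0.15      ]
[ 0.52588985 -0.27757499  0.21496408] -73.03667026041732 12.625
back (array([-0.2096, -0.0748, -0.0021]), array([0., 0., 0.]))
rot (array([0., 0., 0.]), array([0.    , 0.    , 0.2496]))
in (array([ 0.0583, -0.1704,  0.    ]), array([0., 0., 0.]))
```

Emit:
send_rows(
  deltas=[
    {"translation": [-0.07,-0.025,-0.001],"delta_rot": [0,0,0],"jaw": -1},
    {"translation": [-0.15,-0.053,-0.002],"delta_rot": [0,0,0],"jaw": -1},
    {"translation": [-0.21,-0.075,-0.002],"delta_rot": [0,0,0.02],"jaw": -1},
    {"translation": [-0.21,-0.075,-0.002],"delta_rot": [0,0,0.05],"jaw": -1},
    {"translation": [-0.21,-0.075,-0.002],"delta_rot": [0,0,0.079],"jaw": -1},
    {"translation": [-0.21,-0.075,-0.002],"delta_rot": [0,0,0.108],"jaw": -1},
    {"translation": [-0.21,-0.075,-0.002],"delta_rot": [0,0,0.137],"jaw": -1},
    {"translation": [-0.21,-0.075,-0.002],"delta_rot": [0,0,0.166],"jaw": -1},
    {"translation": [-0.21,-0.075,-0.002],"delta_rot": [0,0,0.195],"jaw": -1},
    {"translation": [-0.21,-0.075,-0.002],"delta_rot": [0,0,0.222],"jaw": -1},
    {"translation": [-0.21,-0.075,-0.002],"delta_rot": [0,0,0.242],"jaw": -1},
    {"translation": [-0.21,-0.075,-0.002],"delta_rot": [0,0,0.25],"jaw": -1},
  ],
)

```text
time_s: 14.12
tcp_pos: [0.5285, -0.2203, 0.2156]
ee_rot: [-0.147, 0.989, 0.0, 0.0]
force: [1.0, 0.3, -2.5]
gripper_width: 0.0273
gripper_force: 49.8
```

Emit:
send_rows(
  deltas=[
    {"translation": [0,0,0],"delta_rot": [0,0,0],"jaw": -1},
    {"translation": [0.015,-0.04,0],"delta_rot": [0,0,0],"jaw": -1},
    {"translation": [0.03,-0.09,0],"delta_rot": [0,0,0],"jaw": -1},
    {"translation": [0.045,-0.135,0],"delta_rot": [0,0,0],"jaw": -1},
    {"translation": [0.058,-0.17,0],"delta_rot": [0,0,0],"jaw": -1},
    {"translation": [0.058,-0.17,0],"delta_rot": [0,0,0],"jaw": -1},
    {"translation": [0.058,-0.17,0],"delta_rot": [0,0,0],"jaw": -1},
    {"translation": [0.058,-0.17,0],"delta_rot": [0,0,0],"jaw": -1},
  ],
)

```text
time_s: 15.12
tcp_pos: [0.5271, -0.2665, 0.2155]
ee_rot: [-0.148, 0.989, 0.0, -0.0]
force: [0.2, 0.0, -2.5]
gripper_width: 0.0267
gripper_force: 49.8
```

```bash
python3 -c "
from h import *
from bench import robot
o=robot.observe();print(o['tcp_pos'],yaw(o),o['qpos'],o['time_s'],delta(o,(.5271,-.2670,.2155),-162.9))"
```

```text
[ 0.52706001 -0.26646108  0.21551029] -163.019131170358 [-4.68177001e-01  3.63411013e-01  7.76282299e-02  1.28515078e+00
  1.85222243e-04 -7.64549088e-01] 15.125 (array([ 0.0005, -0.0021,  0.    ]), array([ 0.    ,  0.    , -0.0003]))
```

Emit:
send_rows(
  deltas=[
    {"translation": [0,0,0],"delta_rot": [0,0,0],"jaw": -1},
    {"translation": [0,0,0],"delta_rot": [0,0,0],"jaw": -1},
    {"translation": [0,0,0],"delta_rot": [0,0,0],"jaw": -1},
    {"translation": [0,0,0],"delta_rot": [0,0,0],"jaw": -1},
    {"translation": [0,0,0],"delta_rot": [0,0,0],"jaw": -1},
    {"translation": [0,0,0],"delta_rot": [0,0,0],"jaw": -1},
    {"translation": [0,0,0],"delta_rot": [0,0,0],"jaw": -1},
    {"translation": [0,0,0],"delta_rot": [0,0,0],"jaw": -1},
    {"translation": [0,0,0],"delta_rot": [0,0,0],"jaw": -1},
    {"translation": [0,0,0],"delta_rot": [0,0,0],"jaw": -1},
    {"translation": [0,0,0],"delta_rot": [0,0,0],"jaw": -1},
  ],
)

```text
time_s: 16.5
tcp_pos: [0.527, -0.2667, 0.2155]
ee_rot: [-0.148, 0.989, 0.0, -0.0]
force: [-0.3, 0.6, -2.1]
gripper_width: 0.0265
gripper_force: 49.8
```

Emit:
send_rows(
  deltas=[
    {"translation": [-0.02,0.06,0],"delta_rot": [0,0,0],"jaw": -1},
    {"translation": [-0.045,0.125,0],"delta_rot": [0,0,0],"jaw": -1},
    {"translation": [-0.059,0.168,0],"delta_rot": [0,0,0.02],"jaw": -1},
    {"translation": [-0.059,0.168,0],"delta_rot": [0,0,0.05],"jaw": -1},
    {"translation": [-0.059,0.168,0],"delta_rot": [0,0,0.079],"jaw": -1},
    {"translation": [-0.059,0.168,0],"delta_rot": [0,0,0.108],"jaw": -1},
    {"translation": [-0.059,0.168,0],"delta_rot": [0,0,0.137],"jaw": -1},
    {"translation": [-0.059,0.168,0],"delta_rot": [0,0,0.166],"jaw": -1},
    {"translation": [-0.059,0.168,0],"delta_rot": [0,0,0.195],"jaw": -1},
    {"translation": [-0.059,0.168,0],"delta_rot": [0,0,0.222],"jaw": -1},
    {"translation": [-0.059,0.168,0],"delta_rot": [0,0,0.242],"jaw": -1},
    {"translation": [-0.059,0.168,0],"delta_rot": [0,0,0.25],"jaw": -1},
  ],
)

```text
time_s: 18.0
tcp_pos: [0.5289, -0.221, 0.2156]
ee_rot: [0.596, 0.803, 0.0, -0.0]
force: [-0.3, -0.2, -3.3]
gripper_width: 0.0269
gripper_force: 49.9
```

Emit:
send_rows(
  deltas=[
    {"translation": [0,0,0],"delta_rot": [0,0,0],"jaw": -1},
    {"translation": [-0.045,-0.016,0],"delta_rot": [0,0,0],"jaw": -1},
    {"translation": [-0.095,-0.035,0],"delta_rot": [0,0,0],"jaw": -1},
    {"translation": [-0.145,-0.053,0],"delta_rot": [0,0,0],"jaw": -1},
    {"translation": [-0.185,-0.068,0],"delta_rot": [0,0,0],"jaw": -1},
    {"translation": [-0.208,-0.076,0],"delta_rot": [0,0,0],"jaw": -1},
    {"translation": [-0.208,-0.076,0],"delta_rot": [0,0,0],"jaw": -1},
    {"translation": [-0.208,-0.076,0],"delta_rot": [0,0,0],"jaw": -1},
    {"translation": [-0.208,-0.076,0],"delta_rot": [0,0,0],"jaw": -1},
  ],
)

```text
time_s: 19.12
tcp_pos: [0.5259, -0.2772, 0.2155]
ee_rot: [0.595, 0.804, 0.0, -0.0]
force: [-0.2, -0.6, -2.9]
gripper_width: 0.0266
gripper_force: 49.8
```

```bash
python3 -c "
from h import *
from bench import robot
o=robot.observe();print(o['tcp_pos'],yaw(o),o['qpos'],o['time_s'],delta(o,(.5260,-.2773,.2155),-252.9))
s=robot.get_image('scene');pickle.dump(s,open('s7.pkl','wb'))
a=cv2.resize(s['pixels'][160:240,120:220],(500,400),interpolation=cv2.INTER_CUBIC);cv2.imwrite('pics/c7.png',a)"
```

```text
[ 0.52594363 -0.27717833  0.2155302 ] 106.99287047680464 [-4.85096846e-01  3.70143491e-01  8.79799682e-02  1.28874164e+00
  1.53324784e-04  7.89117936e-01] 19.125 (array([-0.0005,  0.0001,  0.0001]), array([ 0.    , -0.    , -0.0003]))
```

View pics/c7.png

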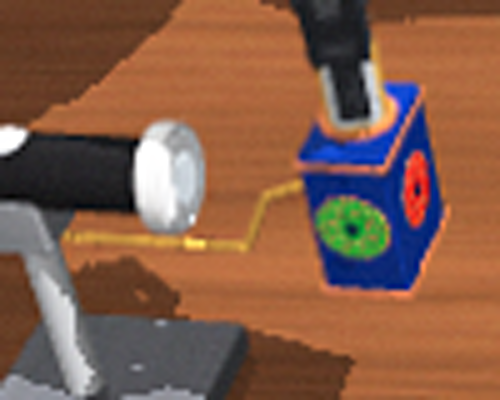

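The view shows yellow to the lens, green at (352,228) and red on the right, so the turn is right and the pose is on target. Hold, then turn to green.

Emit:
send_rows(
  deltas=[
    {"translation": [0,0,0],"delta_rot": [0,0,0],"jaw": -1},
    {"translation": [0,0,0],"delta_rot": [0,0,0],"jaw": -1},
    {"translation": [0,0,0],"delta_rot": [0,0,0],"jaw": -1},
    {"translation": [0,0,0],"delta_rot": [0,0,0],"jaw": -1},
    {"translation": [0,0,0],"delta_rot": [0,0,0],"jaw": -1},
    {"translation": [0,0,0],"delta_rot": [0,0,0],"jaw": -1},
    {"translation": [0,0,0],"delta_rot": [0,0,0],"jaw": -1},
    {"translation": [0,0,0],"delta_rot": [0,0,0],"jaw": -1},
    {"translation": [0,0,0],"delta_rot": [0,0,0],"jaw": -1},
    {"translation": [0,0,0],"delta_rot": [0,0,0],"jaw": -1},
    {"translation": [0,0,0],"delta_rot": [0,0,0],"jaw": -1},
  ],
)

```text
time_s: 20.55
tcp_pos: [0.5259, -0.2776, 0.2155]
ee_rot: [0.595, 0.804, 0.0, -0.0]
force: [0.6, -1.5, -3.4]
gripper_width: 0.0266
gripper_force: 49.8
```

Emit:
send_rows(
  deltas=[
    {"translation": [0.07,0.026,0],"delta_rot": [0,0,0],"jaw": -1},
    {"translation": [0.15,0.055,0],"delta_rot": [0,0,0],"jaw": -1},
    {"translation": [0.207,0.076,0],"delta_rot": [0,0,0.02],"jaw": -1},
    {"translation": [0.207,0.076,0],"delta_rot": [0,0,0.05],"jaw": -1},
    {"translation": [0.207,0.076,0],"delta_rot": [0,0,0.079],"jaw": -1},
    {"translation": [0.207,0.076,0],"delta_rot": [0,0,0.108],"jaw": -1},
    {"translation": [0.207,0.076,0],"delta_rot": [0,0,0.137],"jaw": -1},
    {"translation": [0.207,0.076,0],"delta_rot": [0,0,0.166],"jaw": -1},
    {"translation": [0.207,0.076,0],"delta_rot": [0,0,0.195],"jaw": -1},
    {"translation": [0.207,0.076,0],"delta_rot": [0,0,0.222],"jaw": -1},
    {"translation": [0.207,0.076,0],"delta_rot": [0,0,0.242],"jaw": -1},
    {"translation": [0.207,0.076,0],"delta_rot": [0,0,0.25],"jaw": -1},
  ],
)

```text
time_s: 22.05
tcp_pos: [0.529, -0.221, 0.2157]
ee_rot: [0.989, 0.147, 0.0, -0.0]
force: [-0.3, 0.0, -1.7]
gripper_width: 0.0267
gripper_force: 49.9
```

Emit:
send_rows(
  deltas=[
    {"translation": [0,0,0],"delta_rot": [0,0,0],"jaw": -1},
    {"translation": [-0.015,0.04,0],"delta_rot": [0,0,0],"jaw": -1},
    {"translation": [-0.03,0.09,0],"delta_rot": [0,0,0],"jaw": -1},
    {"translation": [-0.047,0.135,0],"delta_rot": [0,0,0],"jaw": -1},
    {"translation": [-0.06,0.169,0],"delta_rot": [0,0,0],"jaw": -1},
    {"translation": [-0.06,0.169,0],"delta_rot": [0,0,0],"jaw": -1},
    {"translation": [-0.06,0.169,0],"delta_rot": [0,0,0],"jaw": -1},
    {"translation": [-0.06,0.169,0],"delta_rot": [0,0,0],"jaw": -1},
  ],
)

```text
time_s: 23.05
tcp_pos: [0.527, -0.267, 0.2155]
ee_rot: [0.989, 0.148, -0.0, -0.0]
force: [0.5, -0.5, -2.6]
gripper_width: 0.0267
gripper_force: 49.8
```

```bash
python3 -c "
from h import *
from bench import robot
o=robot.observe();print(o['tcp_pos'],yaw(o),o['qpos'],o['time_s'],delta(o,(.5270,-.2669,.2155),17.1))"
```

```text
[ 0.5269517  -0.26702036  0.21553131] 16.982425892235256 [-4.69094515e-01  3.63663213e-01  7.80673046e-02  1.28532681e+00
  1.64550950e-04  2.37609888e+00] 23.05 (array([ 0.0003, -0.0004,  0.0001]), array([-0.    , -0.    , -0.0003]))
```

Emit:
send_rows(
  deltas=[
    {"translation": [0,0,0],"delta_rot": [0,0,0],"jaw": -1},
    {"translation": [0,0,0],"delta_rot": [0,0,0],"jaw": -1},
    {"translation": [0,0,0],"delta_rot": [0,0,0],"jaw": -1},
    {"translation": [0,0,0],"delta_rot": [0,0,0],"jaw": -1},
    {"translation": [0,0,0],"delta_rot": [0,0,0],"jaw": -1},
    {"translation": [0,0,0],"delta_rot": [0,0,0],"jaw": -1},
    {"translation": [0,0,0],"delta_rot": [0,0,0],"jaw": -1},
    {"translation": [0,0,0],"delta_rot": [0,0,0],"jaw": -1},
    {"translation": [0,0,0],"delta_rot": [0,0,0],"jaw": -1},
    {"translation": [0,0,0],"delta_rot": [0,0,0],"jaw": -1},
    {"translation": [0,0,0],"delta_rot": [0,0,0],"jaw": -1},
  ],
)

```text
time_s: 24.42
tcp_pos: [0.5269, -0.2673, 0.2155]
ee_rot: [0.989, 0.147, -0.0, -0.0]
force: [-0.0, 0.2, -2.4]
gripper_width: 0.0269
gripper_force: 49.8
```

Emit:
send_rows(
  deltas=[
    {"translation": [0.025,-0.07,0],"delta_rot": [0,0,0],"jaw": -1},
    {"translation": [0.055,-0.15,0],"delta_rot": [0,0,0],"jaw": -1},
    {"translation": [0.074,-0.207,-0.05],"delta_rot": [0,0,0],"jaw": -1},
    {"translation": [0.074,-0.207,-0.15],"delta_rot": [0,0,0],"jaw": -1},
    {"translation": [0.074,-0.207,-0.26],"delta_rot": [0,0,0],"jaw": -1},
    {"translation": [0.074,-0.207,-0.34],"delta_rot": [0,0,0],"jaw": -1},
    {"translation": [0.074,-0.207,-0.34],"delta_rot": [0,0,0],"jaw": -1},
  ],
)

```text
time_s: 25.3
tcp_pos: [0.5304, -0.2118, 0.3027]
ee_rot: [0.989, 0.148, 0.002, 0.001]
force: [0.1, -0.1, -2.4]
gripper_width: 0.0264
gripper_force: 50.1
```

Emit:
send_rows(
  deltas=[
    {"translation": [0.06,-0.1,0],"delta_rot": [0,0,-0.02],"jaw": -1},
    {"translation": [0.15,-0.25,0],"delta_rot": [0,0,-0.045],"jaw": -1},
    {"translation": [0.25,-0.42,0],"delta_rot": [0,0,-0.07],"jaw": -1},
    {"translation": [0.35,-0.59,0],"delta_rot": [0,0,-0.095],"jaw": -1},
    {"translation": [0.44,-0.74,0],"delta_rot": [0,0,-0.115],"jaw": -1},
    {"translation": [0.47,-0.793,0],"delta_rot": [0,0,-0.12],"jaw": -1},
    {"translation": [0.47,-0.793,0],"delta_rot": [0,0,-0.12],"jaw": -1},
    {"translation": [0.47,-0.793,0],"delta_rot": [0,0,-0.12],"jaw": -1},
  ],
)

```text
time_s: 26.3
tcp_pos: [0.5837, 0.0106, 0.3003]
ee_rot: [0.866, 0.5, -0.0, 0.0]
force: [-0.2, -0.3, -2.8]
gripper_width: 0.0266
gripper_force: 50.1
```

Run:
```python
from h import *
from bench import robot
o,r=wrist(robot,'w8');print(o['tcp_pos'],yaw(o),o['qpos'],o['time_s'])
d=pickle.load(open("im0.pkl","rb"));S=d["scene"];T=d["top"]
# disc by ellipse in the initial top/scene views: texture-darker cork vs board -> saturation/hue stats
for n,c,z,R2 in(("top",T,.018,.052),("scene",S,.018,.052)):
    pts=[]
    hs=cv2.cvtColor(c["pixels"],cv2.COLOR_BGR2LAB).astype(float)
    # radial edge: along each direction the largest step of brightness near 52 mm
    for a in np.radians(np.arange(0,360,6)):
        rr=np.arange(.040,.062,.001);P=np.c_[.584+rr*np.cos(a),.012+rr*np.sin(a),np.full(len(rr),z)]
        q=proj(c,P).astype(np.float32);v=cv2.remap(hs[:,:,0].astype(np.float32),q[:,0],q[:,1],cv2.INTER_LINEAR).ravel()
        g=np.array([v[i+3:i+6].mean()-v[i-3:i].mean() for i in range(3,len(v)-6)]);i=g.argmax()
        if g[i]>8:pts.append(P[i+4,:2])
    p=np.array(pts);A=np.c_[2*p,np.ones(len(p))]
    w=np.ones(len(p),bool)
    for _ in range(4):
        x=np.linalg.lstsq(A[w],(p[w]**2).sum(1),rcond=None)[0];rad=np.sqrt(x[2]+x[0]**2+x[1]**2);e=np.abs(np.hypot(*(p-x[:2]).T)-rad);w=e<np.median(e)*2.5+1e-4
    print(n,len(p),w.sum(),x[:2],rad)
for n,q1,q2,z in(("teal",(270,247),(383,219),.072),("rust",(373,236),(279,244),.072)):print(n,tri(S,q1,T,q2))
b=r["pixels"].copy()
for P in((.584,.012,.018),):
    for a in np.radians(np.arange(0,360,15)):
        q=proj(r,(P[0]+.052*np.cos(a),P[1]+.052*np.sin(a),P[2]))[0];cv2.circle(b,tuple(int(v) for v in q),1,(255,0,255),-1)
cv2.imwrite("pics/w8o.png",b)
```

```text
[0.58374389 0.0106329  0.30028229] 60.06255142718344 [ 1.83957318e-02  3.33203325e-01  2.47929210e-01  1.48614229e+00
 -3.70308752e-04  2.11169933e+00] 26.3
top 57 46 [0.58401186 0.01232842] 0.052661248862913304
scene 54 44 [0.58770764 0.0147942 ] 0.05338760024876617
teal (array([ 0.61126909, -0.09903476,  0.08376188]), np.float64(0.001933217396356603))
rust (array([0.55701176, 0.12586877, 0.07648592]), np.float64(0.0028069553606859866))
```

View pics/w8o.png

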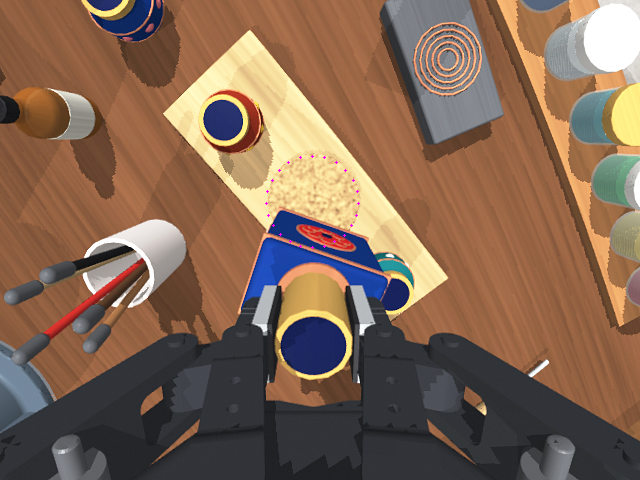

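The predicted disc outline (magenta) lies on the cork's edge around (312,195). Lowering.

Emit:
send_rows(
  deltas=[
    {"translation": [0.009,0,0.08],"delta_rot": [0,0,0],"jaw": -1},
    {"translation": [0.009,0,0.22],"delta_rot": [0,0,0],"jaw": -1},
    {"translation": [0.009,0,0.38],"delta_rot": [0,0,0],"jaw": -1},
    {"translation": [0.009,0,0.52],"delta_rot": [0,0,0],"jaw": -1},
    {"translation": [0.009,0,0.62],"delta_rot": [0,0,0],"jaw": -1},
    {"translation": [0.009,0,0.665],"delta_rot": [0,0,0],"jaw": -1},
    {"translation": [0.009,0,0.68],"delta_rot": [0,0,0],"jaw": -1},
    {"translation": [0.009,0,0.688],"delta_rot": [0,0,0],"jaw": -1},
    {"translation": [0.009,0,0.692],"delta_rot": [0,0,0],"jaw": -1},
    {"translation": [0.009,0,0.692],"delta_rot": [0,0,0],"jaw": -1},
  ],
)

```text
time_s: 27.6
tcp_pos: [0.5855, 0.0135, 0.128]
ee_rot: [0.865, 0.501, 0.0, 0.0]
force: [-0.4, 0.6, -1.5]
gripper_width: 0.0269
gripper_force: 50.1
```

Emit:
send_rows(
  deltas=[
    {"translation": [0,0,0.002],"delta_rot": [0,0,0],"jaw": -1},
    {"translation": [0,0,0.004],"delta_rot": [0,0,0],"jaw": -1},
    {"translation": [0,0,0.005],"delta_rot": [0,0,0],"jaw": -1},
    {"translation": [0,0,0.005],"delta_rot": [0,0,0],"jaw": -1},
  ],
)

```text
time_s: 28.1
tcp_pos: [0.5852, 0.0134, 0.1262]
ee_rot: [0.865, 0.501, -0.0, -0.0]
force: [0.8, -0.4, -1.9]
gripper_width: 0.0263
gripper_force: 50.1
```

Not quite in contact yet (still −1.9 N); creeping down.

Emit:
send_rows(
  deltas=[
    {"translation": [0,0,0.001],"delta_rot": [0,0,0],"jaw": -1},
    {"translation": [0,0,0.002],"delta_rot": [0,0,0],"jaw": -1},
    {"translation": [0,0,0.003],"delta_rot": [0,0,0],"jaw": -1},
    {"translation": [0,0,0.003],"delta_rot": [0,0,0],"jaw": -1},
  ],
)

```text
time_s: 28.6
tcp_pos: [0.5852, 0.0134, 0.1255]
ee_rot: [0.865, 0.501, -0.0, -0.0]
force: [0.5, 0.2, -1.9]
gripper_width: 0.0268
gripper_force: 50.2
```

Emit:
send_rows(
  deltas=[
    {"translation": [0,0,0.001],"delta_rot": [0,0,0],"jaw": -1},
    {"translation": [0,0,0.002],"delta_rot": [0,0,0],"jaw": -1},
    {"translation": [0,0,0.003],"delta_rot": [0,0,0],"jaw": -1},
    {"translation": [0,0,0.003],"delta_rot": [0,0,0],"jaw": -1},
  ],
)

```text
time_s: 29.1
tcp_pos: [0.5853, 0.0135, 0.1255]
ee_rot: [0.865, 0.501, 0.0, 0.0]
force: [-1.9, -0.2, 6.7]
gripper_width: 0.0266
gripper_force: 51.0
```

Contact (+6.7 N at z 0.1255, as expected). Releasing gently, then retreating.

Emit:
send_rows(
  deltas=[
    {"translation": [0,0,-0.001],"delta_rot": [0,0,0],"jaw": -1},
    {"translation": [0,0,-0.001],"delta_rot": [0,0,0],"jaw": -0.3},
    {"translation": [0,0,-0.001],"delta_rot": [0,0,0],"jaw": -0.2},
    {"translation": [0,0,-0.001],"delta_rot": [0,0,0],"jaw": -0.1},
    {"translation": [0,0,-0.001],"delta_rot": [0,0,0],"jaw": 0},
    {"translation": [0,0,-0.001],"delta_rot": [0,0,0],"jaw": 0.1},
    {"translation": [0,0,-0.001],"delta_rot": [0,0,0],"jaw": 0.2},
    {"translation": [0,0,-0.001],"delta_rot": [0,0,0],"jaw": 0.2},
    {"translation": [0,0,-0.001],"delta_rot": [0,0,0],"jaw": 0.2},
  ],
)

```text
time_s: 30.22
tcp_pos: [0.5852, 0.0135, 0.125]
ee_rot: [0.865, 0.501, 0.0, -0.0]
force: [-0.2, 0.1, -0.1]
gripper_width: 0.0509
gripper_force: 0.0
```

Emit:
send_rows(
  deltas=[
    {"translation": [0,0,-0.04],"delta_rot": [0,0,0],"jaw": 0.2},
    {"translation": [0,0,-0.12],"delta_rot": [0,0,0],"jaw": 0.2},
    {"translation": [0,0,-0.24],"delta_rot": [0,0,0],"jaw": 0.2},
    {"translation": [0,0,-0.4],"delta_rot": [0,0,0],"jaw": 0.2},
    {"translation": [0,0,-0.55],"delta_rot": [0,0,0],"jaw": 0.2},
    {"translation": [0,0,-0.7],"delta_rot": [0,0,0],"jaw": 0.2},
    {"translation": [0,0,-0.7],"delta_rot": [0,0,0],"jaw": 0.2},
    {"translation": [0,0,-0.7],"delta_rot": [0,0,0],"jaw": 0.2},
  ],
)

```text
time_s: 31.22
tcp_pos: [0.5851, 0.0134, 0.3]
ee_rot: [0.865, 0.501, 0.0, -0.0]
force: [0.7, -0.1, -1.1]
gripper_width: 0.0514
gripper_force: 0.0
```

Run:
```python
from h import *
from bench import robot
o,r=wrist(robot,'w9');print(o['tcp_pos'],o['force'],o['qvel'].round(3),o['gripper_width'],o['time_s'])
s=robot.get_image('scene');cv2.imwrite('pics/s9.png',np.hstack([cv2.resize(s['pixels'],(400,300)),cv2.resize(r['pixels'],(400,300))]))
```

```text
[0.58509792 0.01340821 0.29998849] [ 0.69348897 -0.09425909 -1.05256496] [ 0.001  0.011 -0.022 -0.004  0.002 -0.001] 0.05136569006943071 31.225
```

View pics/s9.png

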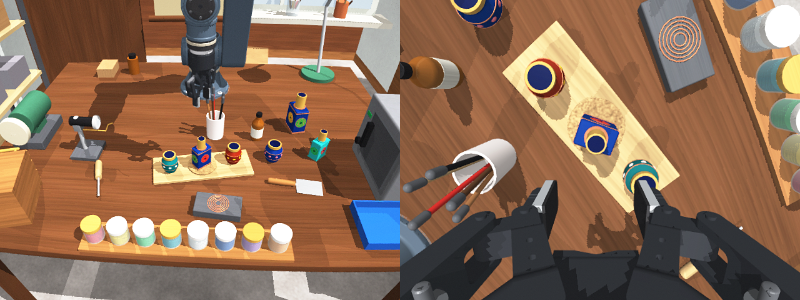

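The flask stands upright on the disc at wrist-crop (597,135), centred on the cork. Everything else is in place and the gripper is clear.

```bash
python3 -c "
from bench import robot
print(robot.sign_off())"
```

```text
the job is handed in; nothing more can be done
None
```

The job is handed in at about 31 s of robot time: I showed the flask red, white, yellow and green at the scope, about 15 mm off the pointer (gap measured for red, the others set from arm positions), then set it upright on the cork disc and let go, with nothing else seen to move.

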